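# Pack the ceramic-mending kit tray and lock its end stop up to the row

### The job

Stand the round jar with the metal lid and the tall wooden box upright in the free part of the narrow wooden tray, in one row with the tin and the whetstone already in it. Then close the row up: pull the black plunger knob on the tray's end stop up until its pin is out of the tube, slide the end stop one hole towards the row and let the pin drop fully home in that next hole. Finish still gripping the knob with the pin home - I will tighten the lock nut while you hold it - and leave the other crockery and tools on the table where they are.

Things in the scene. Friction and masses are not known exactly. Their poses are not given: they have to be found in the camera images.
- tray: narrow open tray of pale wood fixed to the table, 92 mm wide (x), 366 mm long (y, along which the row stands). Origin: middle of its underside. Floor at z = 10 mm; inner width 76 mm; long walls' tops at z = 42 mm. Closed end wall at +y: inner face y = +165 mm, top z = 70 mm; tin and whetstone stand by it. The free part lies between the whetstone and the end stop at -y. Yaw varies 0.2 rad
- next_hole (a point): centre of the hole that the pin must drop into. The tube: fixed, square, 25 mm, aluminium, along the outside of the tray's +x wall, axis at tray x = 66 mm, top at z = 46.5 mm; 11 mm holes every 30 mm along its top. The hole lies at tray y = -81 mm, 30 mm on (+y) from the hole the pin starts in
- keeper (a joint): end stop's position (m) along the tray's y, growing towards the row; starts locked near 0, next hole at 0.030, 1 mm of play either way in a hole. It is a steel sleeve (34 x 60 x 34 mm, top z = 51 mm) on the tube, a bridge (top z = 60 mm) and a plate 72 mm wide in the tray (z 13 to 71 mm). Slides with 2 N of friction plus that of things it pushes; cannot slide with the pin in a hole
- plunger (a joint): lift (m) of the lock plunger, upwards: 0 = pin fully home in a hole, 0.014 = pulled up to its stop. The 9 mm round-nosed pin is clear of the tube above 0.010 and rests on it at 0.010 between holes. A spring pushes it down: 5 N at 0, 10 N at 0.014
- knob: black cylindrical knob of the plunger, 28 mm across, 26 mm high, axis upright, above the end stop's sleeve: z = 74 to 100 mm above the table with the pin home. Axes as the tray's; origin on the knob's axis, 87 mm below its middle (at table height with the pin home); moves with the knob
- knob_mid (a point): middle of the knob, on its axis, 87 mm above the table with the pin home; moves with the knob
- stop_face (a point): foot of the end stop's rubber face towards the row, on the tray's midline at floor height; axes as the tray's. At the start at tray y = -75 mm; one hole on at -45 mm, which leaves 210 mm to the end wall for 204 mm of things. The knob's axis is 36 mm behind it (-y) and 66 mm beside it (+x)
- jar: to be packed: round straight jar, white body 58 mm across, plain metal screw lid 60 mm across from z = 62 to 84 mm (the top). 0.25 kg. Origin: centre of its underside, z up
- woodbox: to be packed: closed plain wooden box standing upright, 62 mm (its x) by 46 mm (its y), 84 mm high, a dark seam under its lid. 0.2 kg. Origin: centre of its underside, z up. It fits the closed row with its 46 mm side along the row (its x across the tray)
- tin: already in the tray, by the end wall: round metal tin with a brass lid, 60 mm across, 79 mm high. Origin: centre of its underside
- stone: already in the tray, next to the tin: grey whetstone block, 62 mm across the tray (its x), 38 mm along the row (its y), 76 mm high. Origin: centre of its underside
- cup: bystander: small white ceramic cup without a lid, 76 mm across the rim, 66 mm high, near the jar and the wooden box. Origin: centre of its underside
- bowl: bystander: green bowl, 124 mm across, 60 mm high. Origin: centre of its underside
- stickpot: bystander: terracotta pot of cocktail sticks, 66 mm across, about 75 mm high. Origin: centre of its underside
- plate: bystander: blue plate, 170 mm across, 20 mm high. Origin: centre of its underside
- sprayer: bystander: clear spray bottle with white head, 72 mm across, 210 mm high. Origin: centre of its underside
- brush: bystander: lacquer brush lying on the table, 177 mm long, 10 mm thick. Origin: under its middle

How it is judged:
By the outcome, as a careful person would: the job done as asked, in the order asked, and still so for the second after the job is handed in, while the arm keeps its last pose, push and grip.
It also fails if it takes over 58 s, if anything falls off the work surface, if the arm or the gripper's body presses on something with over 40 N, if the wrist force passes 120 N, or if a joint passes its speed limit or range.

### The arm

A 6-joint arm with a two-finger parallel gripper is mounted at the origin on the work surface. World frame = base frame: x ahead of the robot, y to its left, z up, the work surface at z = 0. Lengths are in m, angles in degrees, forces in N, time in s.
With the tool pointing down it reaches from about 0.35 to 0.875 m from the base axis. Payload 4.2 kg.
Tool frame: the origin (TCP) lies on the front face of the gripper's body, between the roots of the fingers; the fingertips stand 70 mm ahead of it and the grasp point (between the pads) lies 51 mm ahead of it; x points along the fingers, y is the direction in which the jaws open and shut, and the axes are right-handed (so a half turn about x gives the same grasp; the last joint's range is limited). The gripper opens to 87 mm and grips with 3 to 60 N. Pads are 19 mm wide; open, the fingers measure 117 mm over their backs; the gripper's body (75 mm by 190 mm) begins 51 mm behind the grasp point.
Start: joints at [-59.725, 22.042, 0.453, 0, -68.411, -14.817], TCP at [0.167, -0.602, 0.292] pointing down, gripper open.
Joint ranges: [-179.83, 179.83], [-69.29, 118.12], [-61.27, 80.66], [-181.25, 117.63], [-171.15, -9.14], [-177.46, 177.46]. Speed limits (degrees/s): [159.86, 159.86, 180, 180, 180, 180].

### API

Orientations are given as a 3x3 rotation matrix whose columns are the frame's x, y, z axes.
In Python, from station import r, viewer, spotter gives the robot as it stands.
- The arm moves only by the tool move_arm, never from a script. Its argument "series" is a list that holds one entry, the list of rows, each a list of 7 numbers: the turn, a rotation vector about the world's x, y, z scaled (see below), then the shift along the world's x, y, z scaled (see below), then the opening, from 0 (shut) to 1 (fully open). A call has 1 to 20 rows; each row shifts and turns the pose as measured when the row begins; what a row does not reach is not made up. The controller multiplies each number of a shift by 60 mm and each number of a turn by 8 degrees. A row lasts 1/8 s, in which the tool goes at most 62.5 mm and 10.7 degrees, less where a joint would pass 70% of its speed; a pose out of reach is approached as far as the arm can. A call with a number of a shift or a turn outside -1 to 1 is refused whole. A call with a gripper value outside its range is refused whole. The fingers move at their own pace and stop on an object; the grip force is fixed at half the most. Time passes only in rows, so rows that do not move let the fingers close. It gives the time, the measured TCP pose, the force and the opening at its end, in the units of the state.
- r.sense(): the state, without advancing time (a new reading comes with each control period).
- viewer.capture(name): name is "scene" or "top" or "wrist"; returns (picture, depth): 384x512x3 uint8, red, green, blue; 384x512 float32, m along the optical axis (not along the pixel's ray), 0 where there is no reading.
- viewer.camera_params(name): a dict with "mtx" (3x3 intrinsics, pixels), "pose" (4x4, takes a point from camera to world coordinates). Camera axes: x right, y down, z forward; pixel columns grow to the right and rows downward; lengths in m; the calibration is good to about 2 mm. A picture is of the moment at which its call begins: read the wrist's pose just before it. camera_params takes no time and is no camera call; for the wrist camera it gives the pose at the moment of the call.
- r.finish_job(): hands the job in, once; it reports no verdict.
Trained networks look in the newest picture that a camera, given by its name, has taken for a name from the list of things; names that differ only in an ending like _2 or _b are one class to them, and where a whole thing is asked for, a point or a joint stands for the part that bears it (a point fixed in the world has none). Each returns a list of dicts, best first, with "conf" (0 to 1); they miss things now and then, are a little off and sometimes report something else, mostly with a low value. They report only what shows in the picture. A call takes as long as a camera call.
- spotter.find_in(camera, name): "centre" ([column, row] in pixels, amid what is visible of it).
- spotter.trace(camera, name): "mask" (384x512 bool, what is visible of it) and "centre" ([column, row] in pixels, amid what is visible of it).
The state is a dict: "time_s": time; "joints": joint angles; "joint_velocities": joint speeds; "effort": joint torques, N m; "tcp_pos": TCP position; "ee_rot": TCP orientation; "wrist_force": force on the tool from outside, world axes, zero at the start; "moment": the same for the moment, N m; "gripper_width": opening from 0.0 (shut) to 1.0 (fully open).
Only numpy, scipy, OpenCV 4.12 (cv2) and the standard library are available. Lean on these libraries where they do the work, as an engineer would, in place of code of your own. Each camera call takes 0.05 s, during which the arm holds its last target.

## Working session

There is one attempt and no reset: what is moved stays moved. The work goes in short steps, Python scripts to look and compute and a tool call to move; the robot and the scene stay as the last step left them, time stands still between calls to the robot, and variables do not carry over. Pictures are saved under pics/ and viewed, and the job is handed in when it is done.

Besides the shell and the picture viewer there is one more tool, called as name(argument=value, ...) on one line, values as JSON. move_arm: Moves the arm, as the interface text tells. Its arguments: {"type":"object","properties":{"series":{"type":"array","items":{"type":"array","items":{"type":"array","items":{"type":"number","minimum":-1,"maximum":1}}}}},"required":["series"]}

```bash
ls; mkdir -p pics; cat > h.py <<'E'
import numpy as np, cv2
from station import r, viewer, spotter
def cap(n,f):
    p,d=viewer.capture(n); cv2.imwrite('pics/'+f,cv2.cvtColor(p,cv2.COLOR_RGB2BGR)); return p,d
def pts(n,d,mask=None,par=None):
    P=par or viewer.camera_params(n); K=np.array(P['mtx']);T=np.array(P['pose'])
    m=(d>0) if mask is None else (mask&(d>0))
    v,u=np.nonzero(m); z=d[v,u]
    c=np.stack([(u-K[0,2])/K[0,0]*z,(v-K[1,2])/K[1,1]*z,z],1)
    return c@T[:3,:3].T+T[:3,3]
E
python3 - <<'E'
from h import *
s=r.sense(); print({k:np.round(v,3).tolist() for k,v in s.items()})
for n in ['top','scene','wrist']:
    p,d=cap(n,n+'0.png'); P=viewer.camera_params(n); print(n,np.round(P['pose'],3).tolist(),np.round(P['mtx'],1).tolist(),(d>0).mean())
    np.save(n+'0d.npy',d)
    if n=='wrist': continue
    for o in ['tray','jar','woodbox','tin','stone','cup','knob','keeper','bowl','stickpot','plate','sprayer','brush']:
        t=spotter.trace(n,o)
        for q in t[:2]:
            w=pts(n,d,q['mask'])
            print(o,round(q['conf'],2),np.round(q['centre']).tolist(),q['mask'].sum(), np.round(np.percentile(w,[2,50,98],axis=0),3).tolist() if len(w) else None)
        if t: np.save(f'{n}_{o}.npy',t[0]['mask'])
print(r.sense()['time_s'])
E
```

```text
pics
{'time_s': 0.0, 'joints': [-59.725, 22.09, 0.38, -0.028, -68.411, -14.819], 'joint_velocities': [0.005, -0.054, -0.025, -0.017, 0.016, -0.047], 'effort': [-0.002, -39.066, 18.74, 4.22, 0.011, -0.0], 'tcp_pos': [0.166, -0.602, 0.291], 'ee_rot': [[-0.001, -0.266, 0.964], [0.002, 0.964, 0.266], [-1.0, 0.002, -0.0]], 'wrist_force': [0.197, 0.127, -0.605], 'moment': [-0.025, -0.028, -0.041], 'gripper_width': 0.998}
top [[-0.01, -0.999, 0.053, 0.506], [-1.0, 0.008, -0.027, -0.029], [0.027, -0.054, -0.998, 1.113], [0.0, 0.0, 0.0, 1.0]] [[376.3, 0.0, 252.9], [0.0, 376.3, 187.0], [0.0, 0.0, 1.0]] 0.996002197265625
tray 0.76 [177.0, 164.0] 4773 [[0.56, 0.012, 0.002], [0.632, 0.161, 0.03], [0.684, 0.358, 0.086]]
jar 0.82 [322.0, 167.0] 467 [[0.588, -0.277, 0.002], [0.613, -0.246, 0.083], [0.643, -0.223, 0.088]]
jar 0.57 [272.0, 100.0] 1432 [[0.744, -0.18, 0.001], [0.808, -0.129, 0.024], [0.854, -0.072, 0.061]]
tin 0.86 [111.0, 177.0] 453 [[0.572, 0.293, 0.049], [0.599, 0.317, 0.087], [0.627, 0.349, 0.092]]
stone 0.67 [140.0, 175.0] 486 [[0.575, 0.25, 0.017], [0.605, 0.261, 0.084], [0.635, 
[... 2546 characters left out ...]
[124.0, 237.0] 2036 [[0.619, -0.485, 0.001], [0.687, -0.416, 0.008], [0.765, -0.337, 0.019]]
plate 0.18 [307.0, 225.0] 638 [[0.587, 0.052, 0.017], [0.685, 0.086, 0.05], [0.695, 0.112, 0.099]]
sprayer 0.88 [395.0, 148.0] 1169 [[0.296, 0.354, 0.003], [0.369, 0.381, 0.103], [0.382, 0.42, 0.209]]
brush 0.55 [140.0, 181.0] 73 [[0.383, -0.49, -0.002], [0.445, -0.455, 0.006], [0.489, -0.428, 0.01]]
brush 0.39 [331.0, 221.0] 3922 [[0.566, 0.012, 0.006], [0.656, 0.158, 0.038], [0.694, 0.361, 0.091]]
wrist [[-0.266, 0.924, 0.275, 0.092], [0.964, 0.255, 0.076, -0.622], [-0.0, 0.286, -0.958, 0.384], [0.0, 0.0, 0.0, 1.0]] [[307.2, 0.0, 255.6], [0.0, 307.2, 191.9], [0.0, 0.0, 1.0]] 0.9962056477864584
1.45
```

View pics/top0.png

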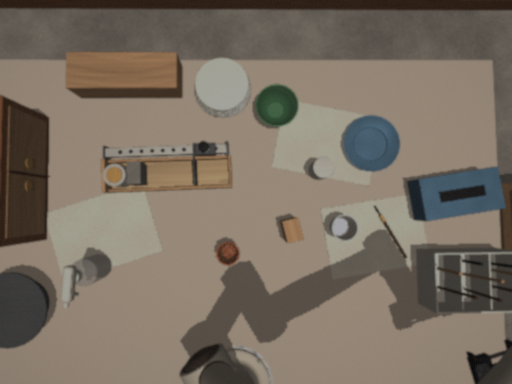

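View pics/scene0.png

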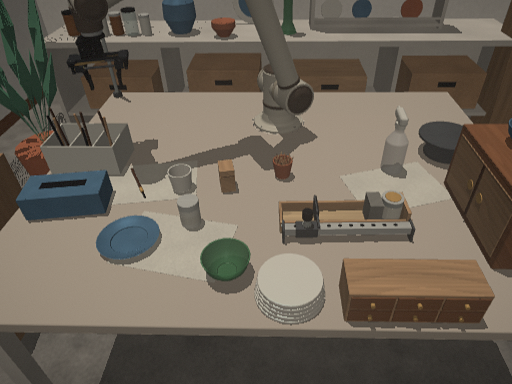

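The top view shows the jar at (322,167), woodbox at (292,230), cup at (341,226), the tray spanning (102–231, 142–192) and the knob at (203,147). The network missed the woodbox in the top view, so I'll fit it from depth.

```bash
python3 - <<'E'
from h import *
D={n:np.load(n+'0d.npy') for n in ['top','scene']}
W={n:pts(n,D[n]) for n in D}
def rect(p):
    (c,s,a)=cv2.minAreaRect((p[:,:2]*1000).astype(np.float32)); return np.round(c,1),np.round(s,1),round(a,1)
def sel(p,x,y,z): return p[(p[:,0]>x[0])&(p[:,0]<x[1])&(p[:,1]>y[0])&(p[:,1]<y[1])&(p[:,2]>z[0])&(p[:,2]<z[1])]
for n in W:
    p=W[n]
    for nm,x,y,z in [('box',(.4,.5),(-.2,-.11),(.075,.095)),('jar',(.57,.66),(-.29,-.21),(.075,.095)),('cup',(.38,.51),(-.37,-.27),(.04,.075)),
      ('tin',(.56,.65),(.292,.36),(.08,.095)),('stone',(.56,.65),(.24,.292),(.075,.095)),('knob',(.65,.70),(.05,.11),(.09,.11)),
      ('plate',(.57,.645),(.07,.14),(.062,.075)),('tube',(.64,.71),(.13,.37),(.044,.05)),('tray',(.54,.66),(0,.38),(.037,.045)),('sleeve',(.63,.71),(.03,.13),(.049,.054)),('endwall',(.54,.66),(.33,.39),(.065,.075))]:
        q=sel(p,x,y,z)
        if len(q)>5: print(n,nm,len(q),rect(q),np.round(np.median(q,axis=0),4), np.round(np.percentile(q[:,2],[10,90]),3))
    print(n,'table z',np.median(sel(p,(.4,.6),(-.1,.0),(-.02,.02))[:,2]))
E
```

```text
top box 387 (array([ 444.2, -163.5]), array([61.9, 45.7]), 13.3) [ 0.4454 -0.1632  0.0836] [0.081 0.086]
top jar 371 (array([ 616.1, -251.4]), array([57.2, 58.8]), 44.1) [ 0.6154 -0.2512  0.0835] [0.081 0.086]
top cup 240 (array([ 448.7, -311.2]), array([73.2, 72.4]), 89.7) [ 0.4472 -0.3264  0.0636] [0.045 0.068]
top tin 401 (array([599.6, 320.4]), array([59.9, 57.5]), 1.7) [0.5996 0.3199 0.0872] [0.085 0.09 ]
top stone 349 (array([605.1, 270.9]), array([61.2, 42.3]), 0.8) [0.6049 0.2687 0.0851] [0.082 0.088]
top knob 87 (array([675.9,  78.5]), array([27.7, 24.4]), 1.7) [0.6755 0.0776 0.0985] [0.096 0.101]
top plate 78 (array([609.6, 108.1]), array([70. ,  8.1]), 2.2) [0.6093 0.1079 0.0688] [0.067 0.072]
top tube 633 (array([662.7, 249.1]), array([237.4,  45.8]), 89.7) [0.6704 0.2497 0.0463] [0.045 0.048]
top tray 836 (array([611. , 187.1]), array([102.4, 364.7]), 1.6) [0.6274 0.1794 0.0412] [0.039 0.044]
top sleeve 112 (array([675.4,  78.2]), array([32.9, 93.4]), 2.8) [0.6722 0.0679 0.0508] [0.049 0.053]
top endwall 107 (array([601.6, 356.8]), array([88.7, 10.8]), 1.5) [0.5989 0.357
[... 542 characters left out ...]
 0.7) [0.6125 0.2692 0.0841] [0.079 0.086]
scene knob 80 (array([678.8,  78.9]), array([27.5, 25.6]), 43.0) [0.6815 0.0786 0.0975] [0.093 0.099]
scene plate 54 (array([611.2, 109.5]), array([67.1,  8.1]), 2.5) [0.6137 0.1086 0.0684] [0.065 0.07 ]
scene tube 455 (array([666.1, 248.9]), array([237.5,  45.5]), 89.6) [0.6722 0.2581 0.0454] [0.044 0.047]
scene tray 609 (array([610.6, 183.6]), array([ 97.4, 355.2]), 0.2) [0.6359 0.1984 0.0401] [0.038 0.043]
scene sleeve 91 (array([664.7,  79.2]), array([59.2, 57.3]), 3.7) [0.6821 0.0832 0.05  ] [0.049 0.053]
scene endwall 71 (array([603.9, 347.3]), array([32.2, 89.5]), 89.4) [0.6226 0.3574 0.0685] [0.066 0.071]
scene table z -0.0019577734811269676
```

```bash
python3 - <<'E'
import cv2
a=cv2.imread('pics/top0.png');cv2.imwrite('pics/t1.png',cv2.resize(a[125:205,90:250],None,fx=5,fy=5,interpolation=cv2.INTER_CUBIC))
E
```

```text
(no output)
```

View pics/t1.png

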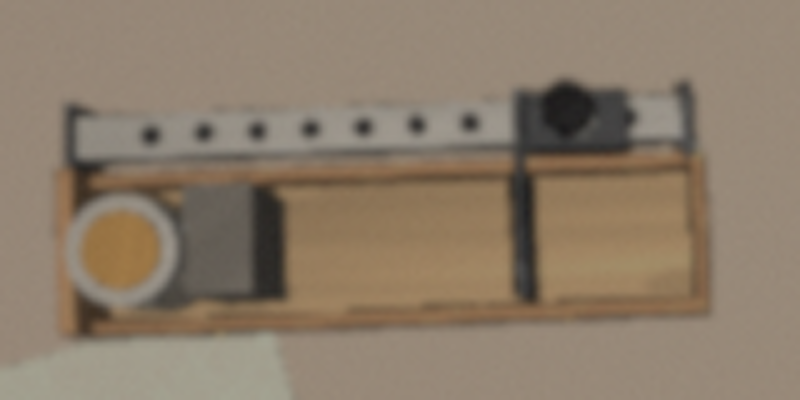

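Estimates agree across views to about 2 mm:

- **Tray:** origin about (0.608, 0.1875), yaw about 1.8°.
- **Jar:** (0.617, -0.251), top at z 0.083.
- **Box:** (0.445, -0.163), yaw 13.3°, top at z 0.083.

I'm moving to above the jar, with the jaws along tray x.

move_arm(series=[[[0, 0, 0.955, 0.75, 0.585, -0.07, 1], [0, 0, 0.955, 0.75, 0.585, -0.07, 1], [0, 0, 0.955, 0.75, 0.585, -0.07, 1], [0, 0, 0.955, 0.75, 0.585, -0.07, 1], [0, 0, 0.955, 0.75, 0.585, -0.07, 1], [0, 0, 0.955, 0.75, 0.585, -0.07, 1], [0, 0, 0.955, 0.75, 0.585, -0.07, 1], [0, 0, 0.955, 0.75, 0.585, -0.07, 1], [0, 0, 0.955, 0.75, 0.585, -0.07, 1], [0, 0, 0.955, 0.75, 0.585, -0.07, 1]]])

```text
time_s: 2.7
tcp_pos: [0.6265, -0.242, 0.2508]
ee_rot: [[0.006, -0.998, -0.07], [-0.001, -0.07, 0.998], [-1.0, -0.006, -0.002]]
wrist_force: [0.8, -1.3, -0.3]
gripper_width: 1.0
```

```bash
cat >> h.py <<'E'
def st():
    s=r.sense(); R=np.array(s['ee_rot']); p=np.array(s['tcp_pos'])
    print('t',round(s['time_s'],2),'tcp',np.round(p,4),'jaw',round(float(np.degrees(np.arctan2(R[1,1],R[0,1]))),2),'x',np.round(R[:,0],3),'F',np.round(s['wrist_force'],1),'w',round(s['gripper_width'],3),'j',np.round(s['joints'],0)); return s
E
python3 - <<'E'
from h import *
st(); P=viewer.camera_params('wrist');p,d=cap('wrist','w1.png'); w=pts('wrist',d,None,P)
q=w[(w[:,2]>.076)&(w[:,2]<.095)&(np.hypot(w[:,0]-.617,w[:,1]+.251)<.06)]
print(len(q),np.median(q,axis=0),cv2.minEnclosingCircle((q[:,:2]*1000).astype(np.float32)))
t=spotter.trace('wrist','jar'); print([(x['conf'],x['centre']) for x in t]); st()
E
```

```text
t 2.7 tcp [ 0.6265 -0.242   0.2508] jaw -176.0 x [ 0.006 -0.001 -1.   ] F [ 0.8 -1.3 -0.3] w 1.0 j [ -7.  28.   4.   0. -66.  11.]
3523 [ 0.61704155 -0.25277232  0.083098  ] ((616.8743286132812, -251.2754364013672), 29.88810157775879)
[(0.75, [269.4, 177.9])]
t 2.8 tcp [ 0.6288 -0.2396  0.2492] jaw -175.87 x [ 0.006 -0.001 -1.   ] F [-0.4  0.4  0.2] w 1.003 j [ -7.  28.   4.   0. -66.  11.]
```

View pics/w1.png

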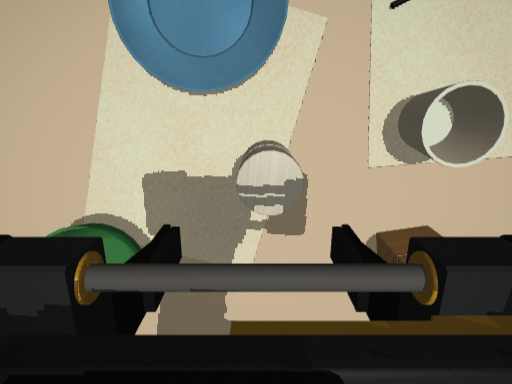

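The wrist view shows the jar lid at (269,180), which fits to (0.6169, -0.2513) with radius 29.9 mm and top at 83 mm. All match what I expected, so I'm descending to grip.

move_arm(series=[[[0, 0, -0.25, -0.2, -0.2, 0, 1], [0, 0, 0, 0, 0, -0.5, 1], [0, 0, 0, 0, 0, -0.5, 1], [0, 0, 0, 0, 0, -0.5, 1], [0, 0, 0, 0, 0, 0, 1]]])

```text
time_s: 3.42
tcp_pos: [0.61, -0.2582, 0.1592]
ee_rot: [[0.006, -1.0, -0.022], [-0.002, -0.022, 1.0], [-1.0, -0.006, -0.002]]
wrist_force: [0.5, 0.9, -0.4]
gripper_width: 0.998
```

```bash
python3 - <<'E'
from h import *
st()
E
```

```text
t 3.42 tcp [ 0.61   -0.2582  0.1592] jaw -178.75 x [ 0.006 -0.002 -1.   ] F [ 0.5  0.9 -0.4] w 0.998 j [ -9.  32.  -4.   0. -54.  10.]
```

move_arm(series=[[[0, 0, 0, 0.1, 0.1, 0, 1], [0, 0, 0, 0, 0, -0.3, 1], [0, 0, 0, 0, 0, -0.3, 1], [0, 0, 0, 0, 0, 0, 1]]])

```text
time_s: 3.92
tcp_pos: [0.6166, -0.2538, 0.1252]
ee_rot: [[0.012, -1.0, -0.019], [-0.004, -0.019, 1.0], [-1.0, -0.012, -0.004]]
wrist_force: [-0.2, -0.0, -0.1]
gripper_width: 0.999
```

```bash
python3 - <<'E'
from h import *
st()
E
```

```text
t 3.92 tcp [ 0.6166 -0.2538  0.1252] jaw -178.92 x [ 0.012 -0.004 -1.   ] F [-0.2 -0.  -0.1] w 0.999 j [ -8.  34.  -5.   0. -50.   9.]
```

move_arm(series=[[[0.03, 0.08, 0, 0, 0.03, -0.03, 1], [0, 0, 0, 0, 0, 0, 0], [0, 0, 0, 0, 0, 0, 0], [0, 0, 0, 0, 0, 0, 0], [0, 0, 0, 0, 0, 0, 0], [0, 0, 0, 0, 0, 0, 0]]])

```text
time_s: 4.68
tcp_pos: [0.6171, -0.2519, 0.1242]
ee_rot: [[0.001, -1.0, -0.019], [0.0, -0.019, 1.0], [-1.0, -0.001, 0.0]]
wrist_force: [0.3, 0.0, -1.6]
gripper_width: 0.68
```

```bash
python3 - <<'E'
from h import *
st()
E
```

```text
t 4.67 tcp [ 0.6171 -0.2519  0.1242] jaw -178.89 x [ 0.001  0.    -1.   ] F [ 0.3  0.  -1.6] w 0.68 j [ -8.  34.  -5.  -0. -51.   9.]
```

move_arm(series=[[[0, 0, 0, 0, 0, 0.7, 0], [0, 0, 0, 0, 0, 1, 0], [0, 0, 0, -0.02, 0.6, 0.2, 0], [0, 0, 0, -0.02, 0.9, 0, 0], [0, 0, 0, -0.02, 0.9, 0, 0], [0, 0, 0, -0.02, 0.9, 0, 0], [0, 0, 0, -0.02, 0.9, 0, 0], [0, 0, 0, -0.02, 0.9, 0, 0], [0, 0, 0, -0.02, 0.9, 0, 0], [0, 0, 0, -0.02, 0.9, 0, 0], [0, 0, 0, 0, 0.5, 0, 0], [0, 0, 0, 0, 0, 0, 0]]])

```text
time_s: 6.18
tcp_pos: [0.6014, 0.2065, 0.2336]
ee_rot: [[-0.007, -1.0, -0.014], [0.005, -0.014, 1.0], [-1.0, 0.007, 0.005]]
wrist_force: [-0.1, -0.1, -2.5]
gripper_width: 0.681
```

```bash
python3 - <<'E'
from h import *
st(); P=viewer.camera_params('wrist');p,d=cap('wrist','w2.png'); w=pts('wrist',d,None,P); np.save('w2.npy',w)
st()
E
```

```text
t 6.17 tcp [0.6014 0.2065 0.2336] jaw -179.19 x [-0.007  0.005 -1.   ] F [-0.1 -0.1 -2.5] w 0.681 j [ 33.  26.  -2.  -1. -62. -32.]
t 6.22 tcp [0.6013 0.2054 0.2335] jaw -179.27 x [-0.008  0.005 -1.   ] F [-0.4 -0.6 -1.6] w 0.68 j [ 33.  26.  -2.  -1. -62. -32.]
```

View pics/w2.png

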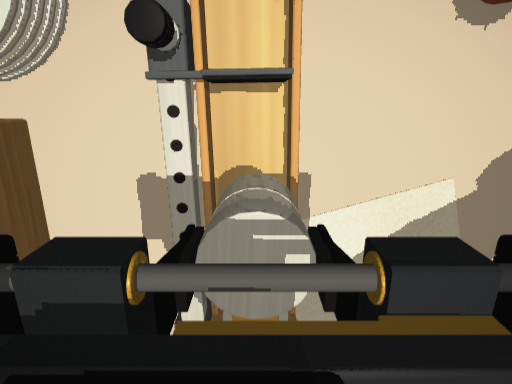

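The wrist view shows the jar held at (258,240), the knob at (152,22) and the keeper plate at y≈75. I'll refine the tray from this view.

```bash
python3 - <<'E'
import numpy as np,cv2
w=np.load('w2.npy')
def sel(x,y,z): 
    p=w;return p[(p[:,0]>x[0])&(p[:,0]<x[1])&(p[:,1]>y[0])&(p[:,1]<y[1])&(p[:,2]>z[0])&(p[:,2]<z[1])]
for nm,a in dict(knob=((.64,.71),(.05,.11),(.09,.108)),plate=((.57,.645),(.09,.13),(.064,.075)),floor=((.55,.66),(.02,.1),(.006,.014)),floor2=((.55,.66),(.12,.17),(.006,.014)),wallL=((.54,.6),(.02,.16),(.038,.046)),wallR=((.625,.655),(.12,.16),(.038,.044))).items():
    q=sel(*a)
    if len(q)>5:print(nm,len(q),[np.round(v,1) for v in cv2.minAreaRect((q[:,:2]*1000).astype(np.float32))],np.round(np.median(q,axis=0),4))
E
```

```text
knob 1645 [array([675.7,  80.7]), array([27.8, 25.9]), np.float64(7.2)] [0.6748 0.0807 0.0991]
plate 1033 [array([609.2, 109.5]), array([71.5,  8.2]), np.float64(1.6)] [0.6092 0.1096 0.0694]
floor 5603 [array([610.8,  71.3]), array([77. , 57.2]), np.float64(1.2)] [0.6108 0.0701 0.0091]
floor2 3988 [array([608.5, 145. ]), array([77.7, 50. ]), np.float64(0.0)] [0.6083 0.1442 0.0092]
wallL 1273 [array([581.6, 105.7]), array([ 36.1, 109.5]), np.float64(1.6)] [0.568  0.1011 0.0408]
wallR 422 [array([650.5, 140.1]), array([ 8.2, 39.8]), np.float64(1.4)] [0.6502 0.139  0.041 ]
```

move_arm(series=[[[-0.04, -0.06, 0.12, 0.08, 0.19, 0, 0], [0, 0, 0, 0, 0, -0.3, 0], [0, 0, 0, 0, 0, -0.5, 0], [0, 0, 0, 0, 0, -0.4, 0], [0, 0, 0, 0, 0, 0, 0], [0, 0, 0, 0, 0, 0, 0]]])

```text
time_s: 6.98
tcp_pos: [0.6089, 0.2139, 0.161]
ee_rot: [[0.005, -1.0, -0.026], [-0.001, -0.026, 1.0], [-1.0, -0.005, -0.001]]
wrist_force: [0.4, -1.2, -1.6]
gripper_width: 0.68
```

```bash
python3 - <<'E'
from h import *
st()
E
```

```text
t 6.97 tcp [0.6089 0.2139 0.161 ] jaw -178.48 x [ 0.005 -0.001 -1.   ] F [ 0.4 -1.2 -1.6] w 0.68 j [ 34.  30.  -6.   0. -53. -32.]
```

Now (0.6065, 0.217) and TCP z 0.1345.

move_arm(series=[[[0.0, 0.03, 0, -0.04, 0.06, -0.1, 0], [0, 0, 0, 0, 0, -0.2, 0], [0, 0, 0, 0, 0, -0.1, 0], [0, 0, 0, 0, 0, 0, 0]]])

```text
time_s: 7.48
tcp_pos: [0.6073, 0.2181, 0.1378]
ee_rot: [[0.005, -1.0, -0.027], [0.001, -0.027, 1.0], [-1.0, -0.005, 0.001]]
wrist_force: [-0.3, 0.1, -2.4]
gripper_width: 0.68
```

```bash
python3 - <<'E'
from h import *
st()
E
```

```text
t 7.47 tcp [0.6073 0.2181 0.1378] jaw -178.48 x [ 0.005  0.001 -1.   ] F [-0.3  0.1 -2.4] w 0.68 j [ 34.  32.  -7.   0. -51. -33.]
```

move_arm(series=[[[0, 0, 0, 0, 0, -0.06, 0], [0, 0, 0, 0, 0, 0, 0]]])

```text
time_s: 7.72
tcp_pos: [0.6076, 0.2183, 0.1344]
ee_rot: [[0.006, -1.0, -0.027], [0.002, -0.027, 1.0], [-1.0, -0.006, 0.002]]
wrist_force: [-0.3, 0.1, -2.2]
gripper_width: 0.678
```

```bash
python3 - <<'E'
from h import *
st()
E
```

```text
t 7.72 tcp [0.6076 0.2183 0.1344] jaw -178.46 x [ 0.006  0.002 -1.   ] F [-0.3  0.1 -2.2] w 0.678 j [ 34.  32.  -8.   0. -50. -33.]
```

move_arm(series=[[[0, 0.03, 0, 0, 0, -0.02, 0], [0, 0, 0, 0, 0, -0.02, 0], [0, 0, 0, 0, 0, 0, 0]]])

```text
time_s: 8.1
tcp_pos: [0.6079, 0.2185, 0.1342]
ee_rot: [[0.003, -1.0, -0.027], [0.002, -0.027, 1.0], [-1.0, -0.003, 0.002]]
wrist_force: [0.2, 0.2, -2.0]
gripper_width: 0.68
```

```bash
python3 - <<'E'
from h import *
st()
E
```

```text
t 8.1 tcp [0.6079 0.2185 0.1342] jaw -178.43 x [ 0.003  0.002 -1.   ] F [ 0.2  0.2 -2. ] w 0.68 j [ 34.  32.  -7.  -0. -50. -33.]
```

move_arm(series=[[[0, 0, 0, 0, 0, -0.06, 0], [0, 0, 0, 0, 0, 0, 0]]])

```text
time_s: 8.35
tcp_pos: [0.6082, 0.2189, 0.1345]
ee_rot: [[0.005, -1.0, -0.029], [0.003, -0.029, 1.0], [-1.0, -0.005, 0.002]]
wrist_force: [0.5, 0.2, -2.8]
gripper_width: 0.681
```

```bash
python3 - <<'E'
from h import *
st()
E
```

```text
t 8.35 tcp [0.6082 0.2189 0.1345] jaw -178.36 x [ 0.005  0.003 -1.   ] F [ 0.5  0.2 -2.8] w 0.681 j [ 34.  32.  -7.   0. -50. -33.]
```

move_arm(series=[[[0, 0, 0, 0, 0, -0.05, 0], [0, 0, 0, 0, 0, -0.05, 0]]])

```text
time_s: 8.6
tcp_pos: [0.6083, 0.2192, 0.1339]
ee_rot: [[0.006, -1.0, -0.031], [0.002, -0.031, 1.0], [-1.0, -0.006, 0.001]]
wrist_force: [-7.7, -1.0, 16.6]
gripper_width: 0.683
```

```bash
python3 - <<'E'
from h import *
st()
E
```

```text
t 8.6 tcp [0.6083 0.2192 0.1339] jaw -178.24 x [ 0.006  0.002 -1.   ] F [-7.7 -1.  16.6] w 0.683 j [ 34.  32.  -8.   0. -50. -33.]
```

move_arm(series=[[[0, 0, 0, 0, 0, 0.02, 1], [0, 0, 0, 0, 0, 0.0, 1], [0, 0, 0, 0, 0, 0.0, 1], [0, 0, 0, 0, 0, 0.3, 1], [0, 0, 0, 0, 0, 1, 1], [0, 0, 0, 0, 0, 0.7, 1], [0, 0, 0.2, -0.35, -0.85, 0, 1], [0, 0, 0.2, -0.35, -0.85, 0, 1], [0, 0, 0.2, -0.35, -0.85, 0, 1], [0, 0, 0.2, -0.35, -0.85, 0, 1], [0, 0, 0.2, -0.35, -0.85, 0, 1], [0, 0, 0.2, -0.35, -0.85, 0, 1], [0, 0, 0.2, -0.35, -0.85, 0, 1], [0, 0, 0, 0, 0, 0, 1]]])

```text
time_s: 10.35
tcp_pos: [0.4586, -0.1474, 0.2699]
ee_rot: [[0.026, -0.972, -0.234], [0.005, -0.234, 0.972], [-1.0, -0.026, -0.001]]
wrist_force: [0.1, 0.3, -0.7]
gripper_width: 1.002
```

```bash
python3 - <<'E'
from h import *
st(); P=viewer.camera_params('wrist');p,d=cap('wrist','w3.png'); w=pts('wrist',d,None,P)
q=w[(w[:,2]>.076)&(w[:,2]<.095)&(np.hypot(w[:,0]-.445,w[:,1]+.163)<.07)]
print(len(q),np.median(q,axis=0),cv2.minAreaRect((q[:,:2]*1000).astype(np.float32)))
p,d=cap('top','t3.png'); w=pts('top',d); cv2.imwrite('pics/t3.png',cv2.resize(cv2.imread('pics/t3.png')[125:205,90:250],None,fx=5,fy=5,interpolation=cv2.INTER_CUBIC))
q=w[(w[:,2]>.087)&(w[:,2]<.105)&(np.hypot(w[:,0]-.608,w[:,1]-.218)<.045)]
print('jar',len(q),np.median(q,axis=0),cv2.minAreaRect((q[:,:2]*1000).astype(np.float32)))
st()
E
```

```text
t 10.35 tcp [ 0.4586 -0.1474  0.2699] jaw -166.46 x [ 0.026  0.005 -1.   ] F [ 0.1  0.3 -0.7] w 1.002 j [  1.   9. -22.  -0. -58.  12.]
3260 [ 0.44469508 -0.16451338  0.08301155] ((444.2631530761719, -163.10504150390625), (61.538761138916016, 46.311790466308594), 13.0141019821167)
jar 398 [0.60904639 0.21973979 0.09329473] ((608.44677734375, 226.56784057617188), (71.49872589111328, 57.404476165771484), 87.81809997558594)
t 10.45 tcp [ 0.4602 -0.1453  0.2698] jaw -166.27 x [ 0.026  0.005 -1.   ] F [ 0.3 -0.2  1.4] w 1.001 j [  2.   9. -21.  -0. -58.  12.]
```

View pics/w3.png

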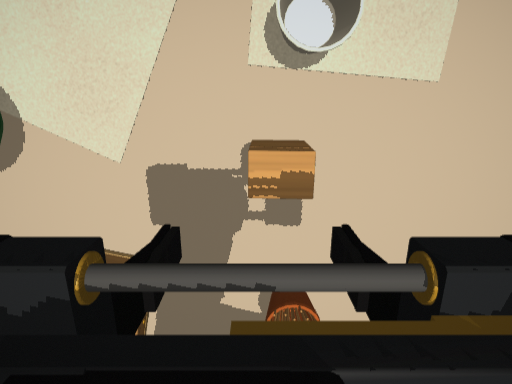

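View pics/t3.png

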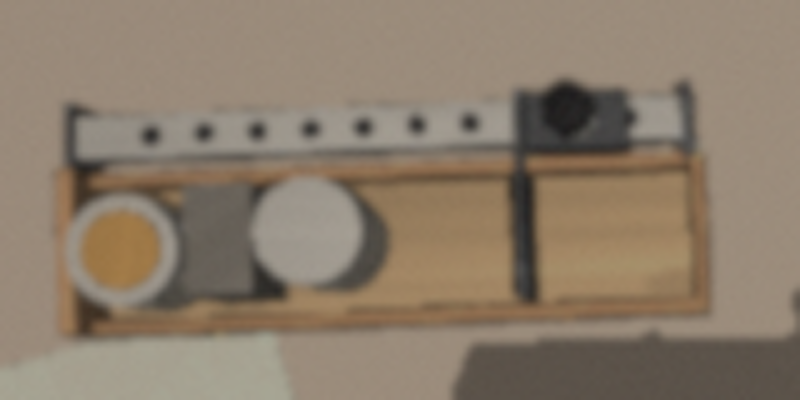

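Jar at about (0.609, 0.2195) stands upright against the whetstone, top at 93 mm. The box in the wrist view at (282,170) fits to 61.5×46.3 mm, yaw 13.0°, centre (0.4445, -0.163).

move_arm(series=[[[-0.04, 0.18, -0.07, -0.24, -0.28, 0, 1], [0, 0, 0, 0, 0, -0.5, 1], [0, 0, 0, 0, 0, -0.6, 1], [0, 0, 0, 0, 0, -0.5, 1], [0, 0, 0, 0, 0, -0.3, 1], [0, 0, 0, 0, 0, 0, 1]]])

```text
time_s: 11.2
tcp_pos: [0.4465, -0.1604, 0.1548]
ee_rot: [[0.0, -0.972, -0.236], [-0.003, -0.236, 0.972], [-1.0, 0.0, -0.003]]
wrist_force: [0.5, 0.0, 0.2]
gripper_width: 1.0
```

```bash
python3 - <<'E'
from h import *
st()
E
```

```text
t 11.2 tcp [ 0.4465 -0.1604  0.1548] jaw -166.36 x [ 0.    -0.003 -1.   ] F [0.5 0.  0.2] w 1.0 j [  0.  17. -31.   0. -43.  13.]
```

move_arm(series=[[[0.02, 0, -0.06, -0.03, -0.05, -0.2, 1], [0, 0, 0, 0, 0, -0.3, 1], [0, 0, 0, 0, 0, -0.15, 1], [0, 0, 0, 0, 0, 0, 1]]])

```text
time_s: 11.7
tcp_pos: [0.4464, -0.1634, 0.1164]
ee_rot: [[0.005, -0.973, -0.229], [-0.0, -0.229, 0.973], [-1.0, -0.005, -0.001]]
wrist_force: [0.9, -0.2, -0.2]
gripper_width: 1.002
```

```bash
python3 - <<'E'
from h import *
st()
E
```

```text
t 11.7 tcp [ 0.4464 -0.1634  0.1164] jaw -166.78 x [ 0.005 -0.    -1.   ] F [ 0.9 -0.2 -0.2] w 1.002 j [ -0.  20. -33.   0. -36.  14.]
```

move_arm(series=[[[0, 0.03, 0, -0.02, 0, 0, 0], [0, 0, 0, 0, 0, 0, 0], [0, 0, 0, 0, 0, 0, 0], [0, 0, 0, 0, 0, 0, 0], [0, 0, 0, 0, 0, 0, 0]]])

```text
time_s: 12.32
tcp_pos: [0.4454, -0.1635, 0.1177]
ee_rot: [[0.002, -0.974, -0.229], [-0.0, -0.229, 0.974], [-1.0, -0.002, -0.001]]
wrist_force: [0.4, -0.5, -1.2]
gripper_width: 0.714
```

```bash
python3 - <<'E'
from h import *
st()
E
```

```text
t 12.32 tcp [ 0.4454 -0.1635  0.1177] jaw -166.79 x [ 0.002 -0.    -1.   ] F [ 0.4 -0.5 -1.2] w 0.714 j [ -0.  20. -33.   0. -37.  14.]
```

move_arm(series=[[[0, 0, 0, 0, 0, 0.7, 0], [0, 0, 0, 0, 0, 1, 0], [0, 0, -0.2, 0.25, 0.5, 0.2, 0], [0, 0, -0.2, 0.35, 0.7, 0, 0], [0, 0, -0.2, 0.35, 0.7, 0, 0], [0, 0, -0.2, 0.35, 0.7, 0, 0], [0, 0, -0.2, 0.35, 0.7, 0, 0], [0, 0, -0.2, 0.35, 0.7, 0, 0], [0, 0, -0.2, 0.35, 0.7, 0, 0], [0, 0, 0, 0.2, 0.4, 0, 0], [0, 0, 0, 0, 0, 0, 0], [0, 0, 0, 0, 0, 0, 0]]])

```text
time_s: 13.82
tcp_pos: [0.5971, 0.1532, 0.2286]
ee_rot: [[-0.009, -1.0, -0.024], [0.002, -0.024, 1.0], [-1.0, 0.009, 0.002]]
wrist_force: [-0.4, 0.6, -2.0]
gripper_width: 0.707
```

```bash
python3 - <<'E'
from h import *
st()
P=viewer.camera_params('wrist');p,d=cap('wrist','w4.png');st()
E
```

```text
t 13.82 tcp [0.5971 0.1532 0.2286] jaw -178.63 x [-0.009  0.002 -1.   ] F [-0.4  0.6 -2. ] w 0.707 j [ 29.  24.  -6.  -0. -61. -28.]
t 13.88 tcp [0.5971 0.153  0.2286] jaw -178.64 x [-0.009  0.002 -1.   ] F [-0.6  0.8 -2.4] w 0.709 j [ 29.  24.  -6.  -0. -61. -28.]
```

View pics/w4.png

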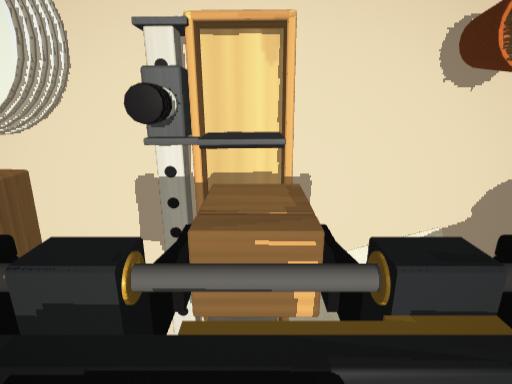

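The box is held upright at (255,250), with the plate edge at row 138 and the knob at (148,103). I'm aligning and lowering.

move_arm(series=[[[-0.01, -0.07, 0.05, 0.17, 0.14, 0, 0], [0, 0, 0, 0, 0, -0.2, 0], [0, 0, 0, 0, 0, -0.4, 0], [0, 0, 0, 0, 0, -0.3, 0], [0, 0, 0, 0, 0, 0, 0], [0, 0, 0, 0, 0, 0, 0]]])

```text
time_s: 14.62
tcp_pos: [0.6071, 0.159, 0.1719]
ee_rot: [[0.001, -1.0, -0.027], [0.001, -0.027, 1.0], [-1.0, -0.001, 0.001]]
wrist_force: [0.7, 0.1, -2.8]
gripper_width: 0.71
```

```bash
python3 - <<'E'
from h import *
st()
E
```

```text
t 14.62 tcp [0.6071 0.159  0.1719] jaw -178.43 x [ 0.001  0.001 -1.   ] F [ 0.7  0.1 -2.8] w 0.71 j [ 29.  28.  -8.  -0. -54. -28.]
```

move_arm(series=[[[0, 0, 0.03, 0.02, 0.06, -0.1, 0], [0, 0, 0, 0, 0, -0.25, 0], [0, 0, 0, 0, 0, -0.2, 0], [0, 0, 0, 0, 0, -0.05, 0], [0, 0, 0, 0, 0, 0, 0]]])

```text
time_s: 15.25
tcp_pos: [0.6087, 0.163, 0.1343]
ee_rot: [[0.002, -0.999, -0.032], [0.001, -0.032, 0.999], [-1.0, -0.002, 0.001]]
wrist_force: [0.5, 0.2, -2.7]
gripper_width: 0.711
```

```bash
python3 - <<'E'
from h import *
st()
E
```

```text
t 15.25 tcp [0.6087 0.163  0.1343] jaw -178.17 x [ 0.002  0.001 -1.   ] F [ 0.5  0.2 -2.7] w 0.711 j [ 30.  31. -10.  -0. -49. -28.]
```

move_arm(series=[[[0, 0, 0, 0, 0, -0.07, 0], [0, 0, 0, 0, 0, -0.07, 0], [0, 0, 0, 0, 0, 0, 0]]])

```text
time_s: 15.62
tcp_pos: [0.6093, 0.1635, 0.1282]
ee_rot: [[0.004, -0.999, -0.033], [0.002, -0.033, 0.999], [-1.0, -0.005, 0.002]]
wrist_force: [0.5, -0.7, -2.2]
gripper_width: 0.709
```

```bash
python3 - <<'E'
from h import *
st()
E
```

```text
t 15.62 tcp [0.6093 0.1635 0.1282] jaw -178.11 x [ 0.004  0.002 -1.   ] F [ 0.5 -0.7 -2.2] w 0.709 j [ 30.  31. -10.   0. -48. -28.]
```

move_arm(series=[[[0, 0.03, 0, 0, 0, -0.03, 0], [0, 0, 0, 0, 0, 0, 1], [0, 0, 0, 0, 0, 0.0, 1], [0, 0, 0, 0, 0, 0.0, 1], [0, 0, 0, 0, 0, 0.3, 1], [0, 0, 0, 0, 0, 1, 1], [0, 0, 0, 0, 0, 0.7, 1], [0, 0, -0.94, 0.08, -0.1, 0, 1], [0, 0, -0.94, 0.08, -0.1, 0, 1], [0, 0, -0.94, 0.08, -0.1, 0, 1], [0, 0, -0.94, 0.08, -0.1, 0, 1], [0, 0, -0.94, 0.08, -0.1, 0, 1], [0, 0, -0.94, 0.08, -0.1, 0, 1], [0, 0, -0.94, 0.08, -0.1, 0, 1], [0, 0, -0.94, 0.08, -0.1, 0, 1], [0, 0, -0.94, 0.08, -0.1, 0, 1], [0, 0, -0.94, 0.08, -0.1, 0, 1], [0, 0, -0.94, 0.08, -0.1, 0, 1], [0, 0, -0.94, 0.08, -0.1, 0, 1], [0, 0, 0, 0, 0, 0, 1]]])

```text
time_s: 18.12
tcp_pos: [0.6715, 0.0888, 0.276]
ee_rot: [[0.023, 0.02, 1.0], [-0.016, 1.0, -0.02], [-1.0, -0.015, 0.023]]
wrist_force: [-0.1, 0.1, -0.3]
gripper_width: 0.998
```

```bash
python3 - <<'E'
from h import *
st(); P=viewer.camera_params('wrist');p,d=cap('wrist','w5.png'); w=pts('wrist',d,None,P)
np.save('w5.npy',w)
q=w[(w[:,2]>.09)&(w[:,2]<.108)&(np.hypot(w[:,0]-.677,w[:,1]-.079)<.04)]
print(len(q),np.median(q,axis=0),cv2.minEnclosingCircle((q[:,:2]*1000).astype(np.float32)))
p,d=cap('scene','s5.png'); cv2.imwrite('pics/s5.png',cv2.resize(cv2.imread('pics/s5.png')[130:260,260:440],None,fx=4,fy=4,interpolation=cv2.INTER_CUBIC))
cap('top','t5.png'); cv2.imwrite('pics/t5.png',cv2.resize(cv2.imread('pics/t5.png')[125:205,90:250],None,fx=5,fy=5,interpolation=cv2.INTER_CUBIC))
st()
E
```

```text
t 18.12 tcp [0.6715 0.0888 0.276 ] jaw 88.85 x [ 0.023 -0.016 -1.   ] F [-0.1  0.1 -0.3] w 0.998 j [  22.   27.    6.    1.  -68. -113.]
742 [0.67431462 0.08005143 0.09909243] ((675.6241455078125, 79.7101821899414), 14.252440452575684)
t 18.27 tcp [0.6712 0.0893 0.2756] jaw 88.91 x [ 0.022 -0.016 -1.   ] F [-0.2  0.1 -0.3] w 1.0 j [  22.   27.    6.    1.  -68. -113.]
```

View pics/w5.png

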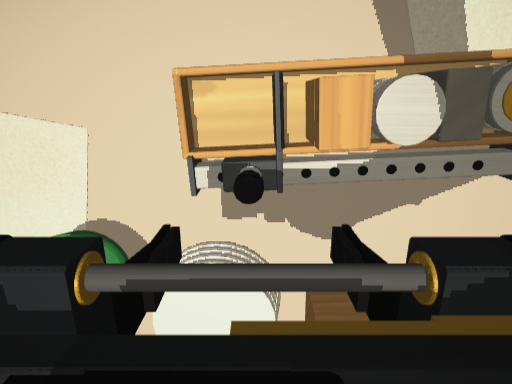

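View pics/s5.png

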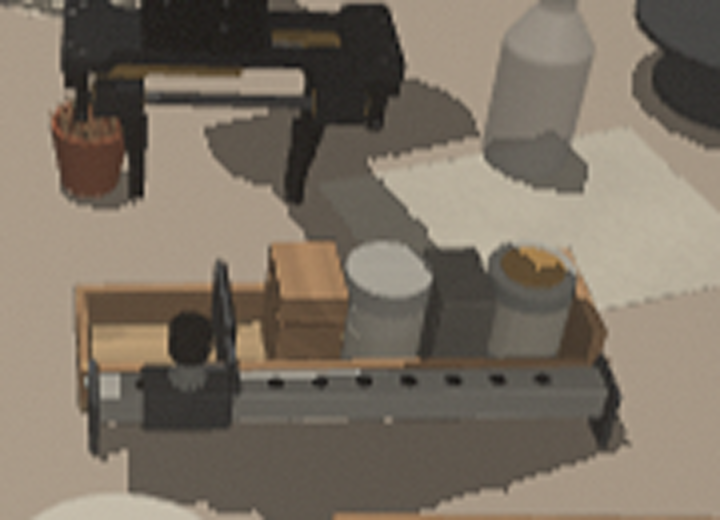

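View pics/t5.png

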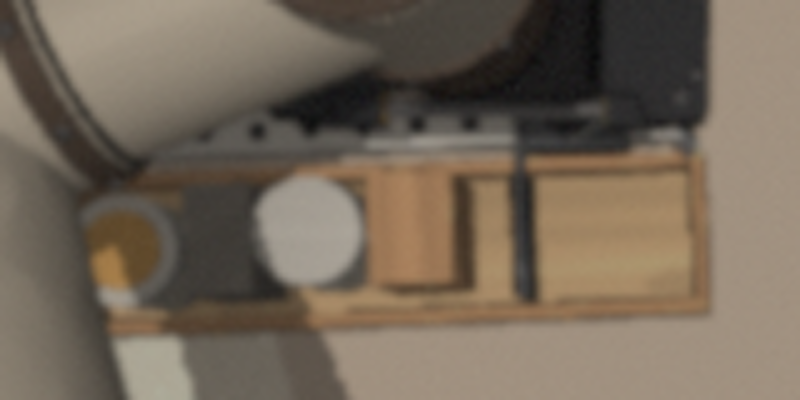

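The box and jar stand upright in line with a gap to the plate. The knob in the wrist view at (249,185) is at about (0.676, 0.0797), top 99 mm and radius 14.2 mm, matching its specification. I'm descending on it with the jaws along tray y.

move_arm(series=[[[0.12, 0.16, 0.36, 0.08, -0.15, 0, 1], [0, 0, 0, 0, 0, -0.4, 1], [0, 0, 0, 0, 0, -0.6, 1], [0, 0, 0, 0, 0, -0.4, 1], [0, 0, 0, 0, 0, 0, 1], [0, 0, 0, 0, 0, 0, 1]]])

```text
time_s: 19.02
tcp_pos: [0.6758, 0.0818, 0.1931]
ee_rot: [[0.005, -0.043, 0.999], [0.003, 0.999, 0.043], [-1.0, 0.003, 0.005]]
wrist_force: [-0.6, -1.8, -0.2]
gripper_width: 1.0
```

```bash
python3 - <<'E'
from h import *
st()
w=np.load('w5.npy');q=w[(np.hypot(w[:,0]-.8,w[:,1]-.03)<.06)];print('plates z',np.percentile(q[:,2],[50,98]))
E
```

```text
t 19.02 tcp [0.6758 0.0818 0.1931] jaw 92.48 x [ 0.005  0.003 -1.   ] F [-0.6 -1.8 -0.2] w 1.0 j [  20.   32.    1.   -0.  -60. -108.]
plates z [0.02226595 0.05860238]
```

move_arm(series=[[[0, 0.03, -0.07, 0, -0.04, -0.1, 1], [0, 0, 0, 0, 0, -0.35, 1], [0, 0, 0, 0, 0, -0.3, 1], [0, 0, 0, 0, 0, -0.1, 1], [0, 0, 0, 0, 0, 0, 1]]])

```text
time_s: 19.65
tcp_pos: [0.6776, 0.0797, 0.1447]
ee_rot: [[0.008, -0.034, 0.999], [0.005, 0.999, 0.034], [-1.0, 0.005, 0.008]]
wrist_force: [-0.6, -0.1, 0.2]
gripper_width: 1.003
```

```bash
python3 - <<'E'
from h import *
st()
E
```

```text
t 19.65 tcp [0.6776 0.0797 0.1447] jaw 91.93 x [ 0.008  0.005 -1.   ] F [-0.6 -0.1  0.2] w 1.003 j [  20.   34.   -1.   -0.  -54. -108.]
```

move_arm(series=[[[-0.04, 0.06, 0, -0.03, 0, -0.08, 1], [0, 0, 0, 0, 0, 0, 0.45], [0, 0, 0, 0, 0, 0, 0.45], [0, 0, 0, 0, 0, 0, 0.45], [0, 0, 0, 0, 0, 0, 0.45], [0, 0, 0, 0, 0, 0, 0.45]]])

```text
time_s: 20.4
tcp_pos: [0.6767, 0.0799, 0.1417]
ee_rot: [[0.002, -0.034, 0.999], [-0.0, 0.999, 0.034], [-1.0, -0.0, 0.002]]
wrist_force: [-0.0, -0.7, -0.1]
gripper_width: 0.522
```

```bash
python3 - <<'E'
from h import *
st()
E
```

```text
t 20.4 tcp [0.6767 0.0799 0.1417] jaw 91.94 x [ 0.002 -0.    -1.   ] F [-0.  -0.7 -0.1] w 0.522 j [  20.   35.   -1.    0.  -54. -108.]
```

move_arm(series=[[[0, 0, 0, 0, 0, 0, 0], [0, 0, 0, 0, 0, 0, 0], [0, 0, 0, 0, 0, 0, 0], [0, 0, 0, 0, 0, 0, 0], [0, 0, 0, 0, 0, 0, 0]]])

```text
time_s: 21.02
tcp_pos: [0.6767, 0.0798, 0.1417]
ee_rot: [[0.002, -0.034, 0.999], [-0.0, 0.999, 0.034], [-1.0, -0.0, 0.002]]
wrist_force: [-0.4, 0.9, 0.0]
gripper_width: 0.31
```

```bash
python3 - <<'E'
from h import *
st()
E
```

```text
t 21.02 tcp [0.6767 0.0798 0.1417] jaw 91.95 x [ 0.002 -0.    -1.   ] F [-0.4  0.9  0. ] w 0.31 j [  20.   35.   -1.    0.  -54. -108.]
```

Gripped at 27 mm, TCP z 0.1417 with the pin home. Now I'll lift the plunger by about 12–13 mm.

move_arm(series=[[[0, 0, 0, 0, 0, 0.1, 0], [0, 0, 0, 0, 0, 0.1, 0], [0, 0, 0, 0, 0, 0.03, 0]]])

```text
time_s: 21.4
tcp_pos: [0.6766, 0.0798, 0.1523]
ee_rot: [[0.001, -0.033, 0.999], [0.0, 0.999, 0.033], [-1.0, 0.0, 0.001]]
wrist_force: [3.6, -0.9, -10.2]
gripper_width: 0.316
```

```bash
python3 - <<'E'
from h import *
st()
E
```

```text
t 21.4 tcp [0.6766 0.0798 0.1523] jaw 91.89 x [ 0.001  0.    -1.   ] F [  3.6  -0.9 -10.2] w 0.316 j [  20.   34.   -1.   -0.  -55. -108.]
```

move_arm(series=[[[0, 0, 0, 0, 0, 0.04, 0], [0, 0, 0, 0, 0, 0.03, 0]]])

```text
time_s: 21.65
tcp_pos: [0.6767, 0.0798, 0.1552]
ee_rot: [[-0.0, -0.033, 0.999], [0.0, 0.999, 0.033], [-1.0, 0.0, -0.0]]
wrist_force: [4.4, -0.4, -9.4]
gripper_width: 0.311
```

```bash
python3 - <<'E'
from h import *
st()
E
```

```text
t 21.65 tcp [0.6767 0.0798 0.1552] jaw 91.87 x [-0.  0. -1.] F [ 4.4 -0.4 -9.4] w 0.311 j [  20.   34.   -1.   -0.  -56. -108.]
```

move_arm(series=[[[0, 0, 0, -0.003, 0.1, 0.01, 0], [0, 0, 0, -0.003, 0.1, 0.01, 0], [0, 0, 0, 0, 0, 0.01, 0]]])

```text
time_s: 22.02
tcp_pos: [0.6763, 0.0912, 0.1559]
ee_rot: [[-0.001, -0.032, 0.999], [-0.0, 0.999, 0.032], [-1.0, -0.0, -0.001]]
wrist_force: [5.4, 2.2, -12.3]
gripper_width: 0.31
```

```bash
python3 - <<'E'
from h import *
st()
E
```

```text
t 22.02 tcp [0.6763 0.0912 0.1559] jaw 91.82 x [-0.001 -0.    -1.   ] F [  5.4   2.2 -12.3] w 0.31 j [  21.   34.   -0.   -0.  -56. -109.]
```

move_arm(series=[[[0, 0, 0, -0.005, 0.12, 0, 0], [0, 0, 0, -0.005, 0.1, 0, 0], [0, 0, 0, 0, 0, 0, 0]]])

```text
time_s: 22.4
tcp_pos: [0.676, 0.1038, 0.1556]
ee_rot: [[-0.001, -0.031, 1.0], [-0.001, 1.0, 0.031], [-1.0, -0.001, -0.001]]
wrist_force: [4.9, 2.0, -10.1]
gripper_width: 0.31
```

```bash
python3 - <<'E'
from h import *
st()
E
```

```text
t 22.4 tcp [0.676  0.1038 0.1556] jaw 91.79 x [-0.001 -0.001 -1.   ] F [  4.9   2.  -10.1] w 0.31 j [  22.   34.   -0.    0.  -56. -110.]
```

move_arm(series=[[[0, 0, 0, 0, 0.08, 0, 0], [0, 0, 0, 0, 0.03, 0, 0], [0, 0, 0, 0, 0, 0, 0]]])

```text
time_s: 22.78
tcp_pos: [0.6759, 0.1088, 0.1554]
ee_rot: [[-0.002, -0.031, 1.0], [-0.003, 1.0, 0.031], [-1.0, -0.003, -0.002]]
wrist_force: [4.0, 0.5, -10.0]
gripper_width: 0.314
```

```bash
python3 - <<'E'
from h import *
st()
P=viewer.camera_params('wrist');p,d=cap('wrist','w6.png')
p,d=cap('scene','s6.png'); cv2.imwrite('pics/s6.png',cv2.resize(cv2.imread('pics/s6.png')[130:260,260:440],None,fx=4,fy=4,interpolation=cv2.INTER_CUBIC))
st()
E
```

```text
t 22.77 tcp [0.6759 0.1088 0.1554] jaw 91.76 x [-0.002 -0.003 -1.   ] F [  4.    0.5 -10. ] w 0.314 j [  23.   34.    0.    0.  -56. -111.]
t 22.88 tcp [0.6758 0.1089 0.1554] jaw 91.76 x [-0.002 -0.003 -1.   ] F [ 3.4 -0.3 -9.8] w 0.317 j [  23.   34.    0.    0.  -56. -111.]
```

View pics/w6.png

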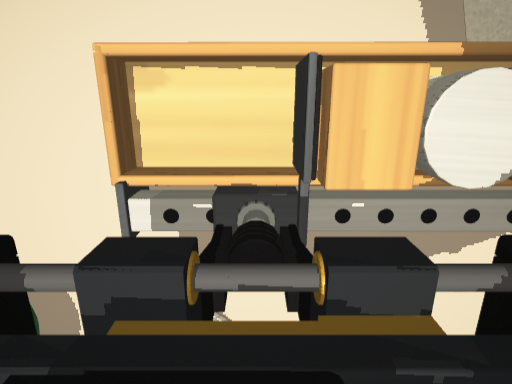

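View pics/s6.png

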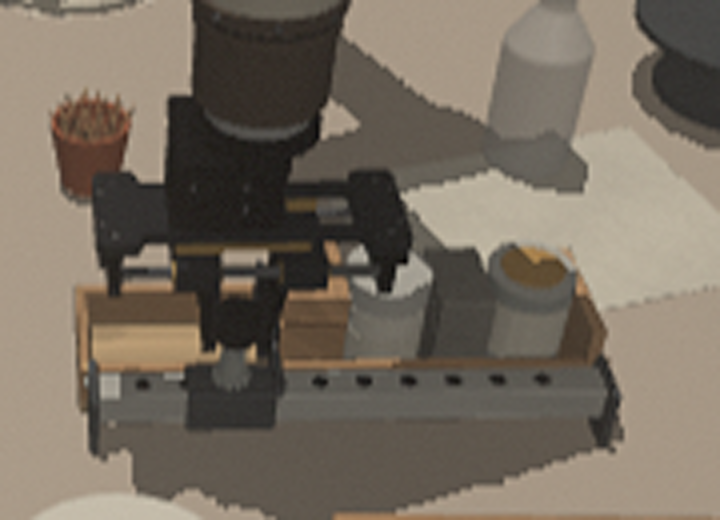

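The end stop has moved with the knob: the sleeve is at (257,210) and the plate nearly touches the box. The row is still upright. I'll nudge the last millimetre, then lower the pin.

move_arm(series=[[[0, 0, 0, 0, 0.02, 0, 0], [0, 0, 0, 0, 0, -0.05, 0], [0, 0, 0, 0, 0, -0.07, 0]]])

```text
time_s: 23.25
tcp_pos: [0.6759, 0.1091, 0.1487]
ee_rot: [[-0.002, -0.03, 1.0], [-0.004, 1.0, 0.03], [-1.0, -0.004, -0.002]]
wrist_force: [3.2, -0.4, -7.7]
gripper_width: 0.31
```

```bash
python3 - <<'E'
from h import *
st()
E
```

```text
t 23.25 tcp [0.6759 0.1091 0.1487] jaw 91.74 x [-0.002 -0.004 -1.   ] F [ 3.2 -0.4 -7.7] w 0.31 j [  23.   35.   -0.    0.  -55. -111.]
```

Lift is now 7 mm with a spring-like force of 7.7 N, so the pin is in the hole. I'll continue down.

move_arm(series=[[[0.03, 0, 0, 0, 0, -0.07, 0], [0, 0, 0, 0, 0, -0.06, 0], [0, 0, 0, 0, 0, 0, 0]]])

```text
time_s: 23.62
tcp_pos: [0.6759, 0.1089, 0.142]
ee_rot: [[-0.001, -0.031, 1.0], [-0.001, 1.0, 0.031], [-1.0, -0.001, -0.002]]
wrist_force: [1.9, -0.2, -6.1]
gripper_width: 0.309
```

```bash
python3 - <<'E'
from h import *
st()
E
```

```text
t 23.62 tcp [0.6759 0.1089 0.142 ] jaw 91.79 x [-0.001 -0.001 -1.   ] F [ 1.9 -0.2 -6.1] w 0.309 j [  23.   35.   -1.   -0.  -55. -111.]
```

move_arm(series=[[[0, 0, 0, 0, 0, -0.03, 0], [0, 0, 0, 0, 0, -0.03, 0]]])

```text
time_s: 23.88
tcp_pos: [0.676, 0.109, 0.1417]
ee_rot: [[-0.0, -0.032, 0.999], [-0.001, 0.999, 0.032], [-1.0, -0.001, -0.0]]
wrist_force: [-2.5, -1.2, 4.8]
gripper_width: 0.311
```

```bash
python3 - <<'E'
from h import *
st()
E
```

```text
t 23.88 tcp [0.676  0.109  0.1417] jaw 91.85 x [-0.    -0.001 -1.   ] F [-2.5 -1.2  4.8] w 0.311 j [  23.   35.   -1.    0.  -54. -111.]
```

```bash
python3 - <<'E'
from h import *
P=viewer.camera_params('wrist');p,d=cap('wrist','w7.png'); w=pts('wrist',d,None,P);st()
def sel(x,y,z): return w[(w[:,0]>x[0])&(w[:,0]<x[1])&(w[:,1]>y[0])&(w[:,1]<y[1])&(w[:,2]>z[0])&(w[:,2]<z[1])]
for nm,a in dict(plate=((.57,.645),(.12,.149),(.064,.075)),box=((.56,.66),(.13,.2),(.088,.1))).items():
    q=sel(*a)
    if len(q)>5: print(nm,len(q),cv2.minAreaRect((q[:,:2]*1000).astype(np.float32)),np.percentile(q[:,2],[5,95]))
p,d=cap('scene','s7.png'); ww=pts('scene',d)
p,d=cap('top','t7.png'); st()
E
```

```text
t 23.93 tcp [0.676  0.109  0.1416] jaw 91.85 x [-0.    -0.001 -1.   ] F [-1.  -1.1  4.8] w 0.312 j [  23.   35.   -1.    0.  -54. -111.]
plate 2633 ((608.4010009765625, 139.8842010498047), (71.81444549560547, 9.194536209106445), 1.7352467775344849) [0.06661298 0.07211492]
box 16347 ((609.904052734375, 171.80337524414062), (61.758544921875, 57.528785705566406), 1.7150542736053467) [0.09161953 0.09422213]
t 24.02 tcp [0.676  0.109  0.1416] jaw 91.85 x [-0.    -0.001 -1.   ] F [-2.5  0.   4.9] w 0.309 j [  23.   35.   -1.    0.  -54. -111.]
```

View pics/w7.png

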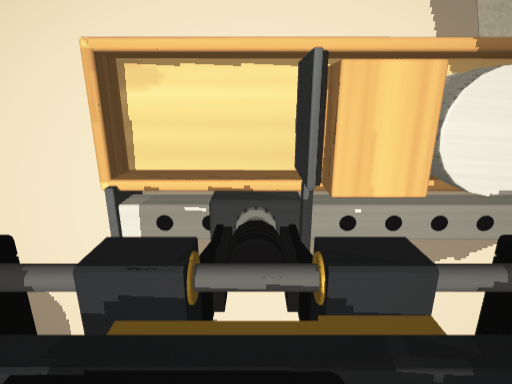

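View pics/s7.png

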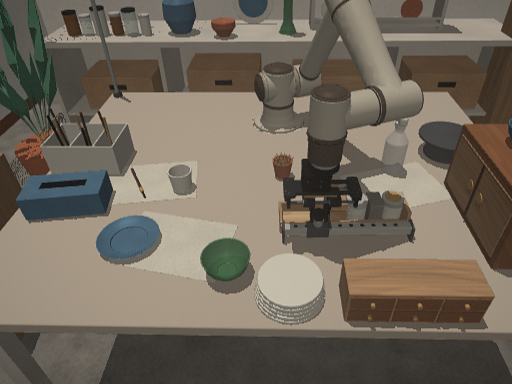

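View pics/t7.png

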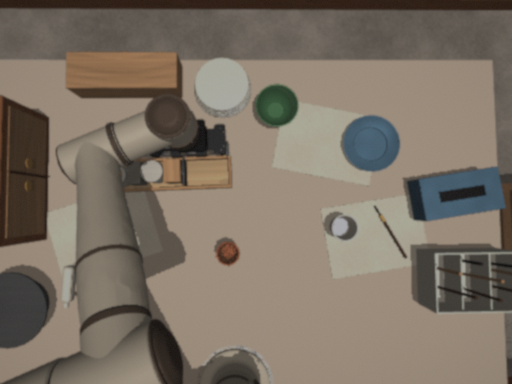

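The plate moved from y 109.5 to 139.9 mm, about one hole. The knob is back at its home height against a hard stop. The row is upright and the bystanders look unmoved, so I'm handing in.

```bash
python3 - <<'E'
from h import *
st(); print(r.finish_job()); st()
E
```

```text
t 24.02 tcp [0.676  0.109  0.1416] jaw 91.85 x [-0.    -0.001 -1.   ] F [-2.5  0.   4.9] w 0.309 j [  23.   35.   -1.    0.  -54. -111.]
the job is handed in; nothing more can be done
None
the job is handed in; nothing more can be done
```

The jar and then the wooden box now stand upright in the tray, in one row with the whetstone and the tin. The end stop is one hole further in and locked, and the gripper still holds the knob for you to tighten the nut. I handed in at 24.0 s of the 58 s allowed.

**Last checks**
- **End stop:** the wrist camera shows its plate moved about 30.4 mm. The arm's own reading is 29.2 mm, which agrees within the hole's play and the camera error.
- **Pin:** the knob is back at its starting height, with the TCP at z 0.1416 m against 0.1417 m. Pressing down met a hard stop at about 5 N, so the pin is fully home. That light push is still held.
- **Row:** the box top is at 92–94 mm, as it should be for a box standing on the tray floor. A few millimetres of slack remain in the row, as the sizes given would leave.
- **Everything else:** the other crockery and tools look unmoved in the top and scene pictures.

**Disagreements**
- The network did not find the wooden box in the top view, so I located it from depth there. The scene view's detection and the wrist view agreed to within 2 mm.
- The scene and top cameras differed by about 2 mm in x throughout, within their stated calibration.

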